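Retain a pump cover: lay the bar, then key the knurled collar home and hold it

TASK

On the pump fixture, lay the yellow retaining bar flat across the two saddles so that the upright spigot comes up through the slot in its middle, and let go of the bar. Then put the knurled collar, open end down, over the spigot, turn it until its hidden keyway drops over the cross pin, and push it down against the spring until it is fully home on the bar. Finish with the fingers still on the collar, holding it pushed home, and leave the other parts on the bench where they are.

Things in the scene. Friction and masses are not known exactly. Their poses are not given: they have to be found in the camera images.
- fixture: Pump fixture, fixed: grey base plate 100 x 210 x 12 mm (own x, y, z), a round rust-red casting in the middle (34 mm high, 80 mm across below, 38 mm from 27 mm up), a dark saddle block 75 mm either side along own y: 76 (x) by 26 (y) mm, flat top 50 mm above the bench, 8 mm cheeks at both x ends rise 10 mm more and leave a 60 mm trough for the bar. Origin: centre of underside; z up.
- seat (a point): Point on the spigot's axis at the height of the saddle tops (50 mm above the bench), with the fixture's axes. The middle of the bar's underside belongs here. The collar's underside is 10 mm above this point when home on the bar, 26 mm above it when it stands on the cross pin.
- spigot_tip (a point): Tip of the upright steel spigot at the fixture's centre, 90 mm above the bench; spigot 18 mm in diameter, tapered to 11 mm over its last 4 mm. A level brass cross pin, 6 mm thick and 30 mm long, goes through it, the pin's top 14 mm below the tip. The pin may point any way round, unrelated to this point's or the fixture's axes.
- bar: Yellow retaining bar, loose, 52 mm wide (own x), 190 mm long (own y), 10 mm thick, 0.2 to 0.4 kg, with a rectangular slot through its middle 39 mm (x) by 50 mm (y). Symmetric end for end. Origin: centre of the underside; z up. It starts flat on the bench and can be gripped across its 52 mm width at the middle.
- collar: Knurled aluminium collar, loose, blue disc on its closed top, 51 mm across, 40 mm tall, 0.15 to 0.28 kg. Origin: centre of the open underside, which starts down on the bench; z up its axis. Inside: a bore 21 mm wide, 32 mm deep. Nothing outside shows where the keyway is.
- keyway (a point): Centre of the collar's mouth, with the collar's axes. One straight keyway slot, 10 mm wide and 35 mm long, crosses the bore along its x, over the full 32 mm depth. It fits over the cross pin at two angles half a turn apart, to within about 0.13 rad; at any other angle the collar stops on the pin, 16 mm above home.
- plunger (a joint): Spring plunger, 8 mm across, in the spigot's tip: metres pressed in. 0 = standing out 11 mm above the tip; about 0.009 with the collar home on the bar. The spring pushes up with 3 N at first touch, about 10.5 N with the collar home; an unheld collar rises again by about 8 mm.
- bearing: Bystander: steel bearing ring with brass balls, 52 mm across, 18 mm tall, lying on the bench; it may have changed places with the collar. Origin: centre of the underside.
- lift_pump: Bystander: aluminium pump body, 78 mm across, 58 mm tall. Origin: centre of the underside.
- valve: Bystander: engine valve standing on its 42 mm head, 105 mm tall. Origin: centre of the underside.
Mind the look-alikes: they are no part of the job. There is more than one size of the fixture; the one meant has the size given above.

How it is judged:
By the outcome, as a careful person would: the job done as asked, in the order asked, and still so for the second after the job is handed in, while the arm keeps its last pose, push and grip.
It also fails if it takes over 67 s, if anything falls off the work surface, if the arm or the gripper's body presses on something with over 40 N, if the wrist force passes 120 N, or if a joint passes its speed limit or range.

ROBOT

A 6-joint arm with a two-finger parallel gripper is mounted at the origin on the work surface. World frame = base frame: x ahead of the robot, y to its left, z up, the work surface at z = 0. Lengths are in m, angles in rad, forces in N, time in s.
With the tool pointing down it reaches from about 0.3 to 0.825 m from the base axis. Payload 5.4 kg.
Tool frame: the origin (TCP) lies midway between the tips of the shut fingers; the grasp point (between the pads) lies 19 mm behind it (grasp_offset is the distance from the TCP to the grasp point, in m); z points along the fingers, y is the direction in which the jaws open and shut (so a half turn about z gives the same grasp; the last joint's range is limited). The gripper opens to 92 mm and grips with 3 to 60 N. Pads are 20 mm wide; open, the fingers measure 128 mm over their backs; the gripper's body (75 mm by 189 mm) begins 69 mm behind the grasp point.
Start: joints at [-1.381, 0.158, 1.597, -0, 1.386, -0.21], TCP at [0.224, -0.53, 0.215] pointing down, gripper open.
Joint ranges: [-2.91, 2.91], [-0.94, 2.29], [0.18, 2.7], [-1.29, 4.43], [0.17, 2.64], [-3, 3]. Speed limits (rad/s): [2.57, 2.57, 3.14, 3.14, 3.14, 3.14].

INTERFACE

Orientations are given as [roll, pitch, yaw] about the fixed x, y, z axes, in that order (R = Rz(yaw) Ry(pitch) Rx(roll)).
In Python, from cell import get_state, get_image, sign_off, grasp_offset gives the robot as it stands. The module is installed in compiled form; this text tells all that it offers.
- The arm moves only by the tool carry_out, never from a script. Its argument "steps" is a list of rows, each an object of numbers: "x", "y", "z": the shift along the world's x, y, z in m; "ax", "ay", "az": the turn, a rotation vector about the world's x, y, z in rad; "hand": the opening, from -1 (shut) to 1 (fully open). A call has 1 to 8 rows; each row shifts and turns the commanded pose from where the row before left it; what a row does not reach is not made up. A row lasts 1/10 s, in which the tool goes at most 50 mm and 8.59 degrees, less where a joint would pass 70% of its speed; a pose out of reach is approached as far as the arm can. A call is refused whole if a number of a shift passes 0.05 or a number of a turn 0.15, either way. A call with a gripper value outside its range is refused whole. The fingers move at their own pace and stop on an object; "newtons" is the grip in N (left out, the last holds). Time passes only in rows, so rows that do not move let the fingers close. It gives the time, the measured TCP pose, the force and the opening at its end, in the units of the state.
- get_state(): the state, without advancing time (a new reading comes with each control period).
- get_image(name): name is "scene" or "top"; returns a dict with "frame" (384x512x3 uint8, blue, green, red), "fx", "fy", "cx", "cy" (pixels), "camera_from_world" (4x4, takes a point from world to camera coordinates). Camera axes: x right, y up, looking along -z (the intrinsics and any distortion apply to the point x, -y, -z); pixel columns grow to the right and rows downward; lengths in m; the calibration is good to about 2 mm. A picture is of the moment at which its call begins. There is no depth.
- sign_off(): hands the job in, once; it reports no verdict.
The state is a dict: "time": time; "q": joint angles; "qd": joint speeds; "joint_efforts": joint torques, N m; "ee_pos": TCP position; "tool_rot": TCP orientation; "force": force on the tool from outside, world axes, zero at the start; "torque": the same for the moment, N m; "opening": finger opening in m.
Only numpy, scipy, OpenCV 4.12 (cv2) and the standard library are available. Lean on these libraries where they do the work, as an engineer would, in place of code of your own. Each camera call takes 0.05 s, during which the arm holds its last target.

## Working session

There is one attempt and no reset: what is moved stays moved. The work goes in short steps, Python scripts to look and compute and a tool call to move; the robot and the scene stay as the last step left them, time stands still between calls to the robot, and variables do not carry over. Pictures are saved under pics/ and viewed, and the job is handed in when it is done.

Besides the shell and the picture viewer there is one more tool, called after "Request:" in YAML: its name, and indented under it one key for each argument. carry_out: Moves the arm, as the interface text tells. Its arguments: {"type":"object","properties":{"steps":{"type":"array"},"newtons":{"type":"number"}},"required":["steps"]}

```bash
mkdir -p pics
cat > h.py <<'E'
import numpy as np, cv2, pickle
from cell import get_state, get_image, grasp_offset
def save(name,tag):
    d=get_image(name); cv2.imwrite(f'pics/{tag}.png',d['frame']); pickle.dump(d,open(f'pics/{tag}.pkl','wb')); return d
def load(tag): return pickle.load(open(f'pics/{tag}.pkl','rb'))
def ray(d,u,v):
    M=np.array(d['camera_from_world']); R=M[:3,:3]; t=M[:3,3]
    c=-R.T@t
    p=np.array([(u-d['cx'])/d['fx'],-(v-d['cy'])/d['fy'],-1.0])
    return c,R.T@p
def onz(d,u,v,z):
    c,r=ray(d,u,v); return c+r*(z-c[2])/r[2]
def proj(d,P):
    M=np.array(d['camera_from_world']); p=M[:3,:3]@np.array(P)+M[:3,3]
    return d['cx']+d['fx']*p[0]/-p[2], d['cy']+d['fy']*-p[1]/-p[2]
E
python3 - <<'E'
from h import *
for n in('scene','top'):
    d=save(n,n+'0'); print(n,[ (k,d[k]) for k in d if k!='frame'])
    print(ray(d,256,192)[0])
s=get_state(); print(s, grasp_offset)
E
```

```text
scene [('fx', 359.42179936836146), ('fy', 359.42179936836146), ('cx', 251.39065854876242), ('cy', 193.05377932499275), ('camera_from_world', array([[-0.82961968,  0.55813051, -0.01488316,  0.41321057],
       [-0.35797829, -0.51127365,  0.78131351,  0.11430749],
       [ 0.42846555,  0.65352092,  0.62396129, -1.15823249],
       [ 0.        ,  0.        ,  0.        ,  1.        ]]))]
[0.87998993 0.58474614 0.63953212]
top [('fx', 458.3831583288319), ('fy', 458.3831583288319), ('cx', 253.81934991882397), ('cy', 194.61176868168246), ('camera_from_world', array([[-0.02782142, -0.99958483, -0.00749195,  0.04235248],
       [ 0.99817013, -0.02818302,  0.0534987 , -0.47719079],
       [-0.05368764, -0.00598983,  0.99853981, -1.44741083],
       [ 0.        ,  0.        ,  0.        ,  1.        ]]))]
[0.39978783 0.02021647 1.47114373]
{'time': 0.1, 'q': array([-1.38108405e+00,  1.58995145e-01,  1.59809427e+00,  1.23430300e-05,
        1.38620056e+00, -2.10058381e-01]), 'qd': array([ 0.00034853, -0.00270443, -0.0021489 ,  0.00053452, -0.00030157,
       -0.00074426]), 'joint_efforts': array([ 6.10378102e-04, -3.86502349e+01, -3.22959995e+01,  7.04290043e-02,
        3.39306670e-02, -4.37094661e-05]), 'ee_pos': array([ 0.22369194, -0.52909431,  0.21371829]), 'tool_rot': array([-3.13993517e+00, -3.65783317e-04,  3.99768079e-01]), 'force': array([ 0.40950585,  0.37970008, -1.05689631]), 'torque': array([ 0.00064434,  0.0002289 , -0.02143175]), 'opening': 0.09188786253269815} 0.0187
```

View pics/scene0.png

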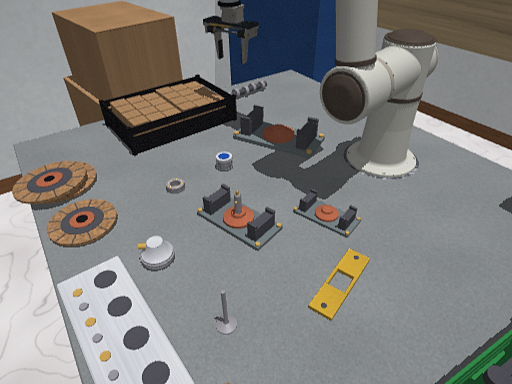

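View pics/top0.png

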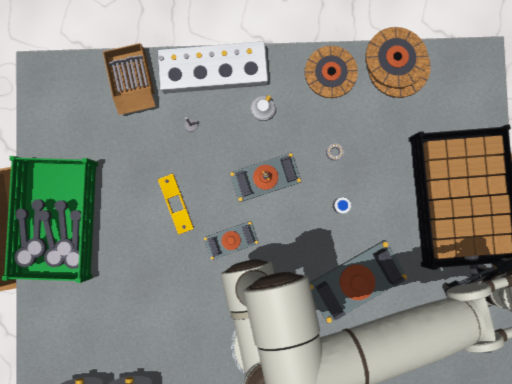

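The scene view shows three fixtures. In the top view they are small at (231,240), medium at (266,177) with a spigot, and large at (358,281). There is one yellow bar at (176,204). The blue-topped object at (343,205) looks like the collar, and the ring at (335,152) looks like the bearing. Next I enlarge these and measure their sizes.

Run:
```python
from h import *
d=load('top0'); f=d['frame']
a=cv2.resize(f[140:220,220:360],None,fx=5,fy=5,interpolation=cv2.INTER_CUBIC)
b=cv2.resize(load('scene0')['frame'][140:260,150:290],None,fx=5,fy=5,interpolation=cv2.INTER_CUBIC)
cv2.imwrite('pics/c1.png',a); cv2.imwrite('pics/c2.png',b)
hsv=cv2.cvtColor(f,cv2.COLOR_BGR2HSV)
def blobs(m,z,lbl,amin=15):
    n,l,st,c=cv2.connectedComponentsWithStats(m.astype(np.uint8))
    for i in range(1,n):
        if st[i,4]>=amin: print(lbl,c[i].round(1),st[i],onz(d,*c[i],z)[:2].round(4))
H,S,V=[hsv[...,i].astype(int) for i in range(3)]
blobs((H>110)&(H<125)&(S>150)&(V>120),0.04,'blue')
m=(H>18)&(H<32)&(S>170)&(V>120); 
blobs(m,0.01,'yel',8)
blobs(((H<10)|(H>172))&(S>130)&(V>80),0.034,'red',80)
# bar
n,l,st,c=cv2.connectedComponentsWithStats(m.astype(np.uint8))
for i in range(1,n):
    if st[i,4]>400:
        cs,_=cv2.findContours((l==i).astype(np.uint8),cv2.RETR_EXTERNAL,cv2.CHAIN_APPROX_NONE)
        P=np.array([onz(d,*p[0],0.01)[:2] for p in cs[0]],np.float32)
        r=cv2.minAreaRect(P*1000);print(r)
print(proj(d,[0,0,0]))
```

```text
yel [249.  51.] [248  50   3   3   9] [0.9456 0.0316]
yel [224.  53.] [223  52   3   3   9] [0.9415 0.113 ]
yel [198.9  54.9] [198  54   3   3   8] [0.9378 0.1947]
yel [267.9  97.7] [267  96   3   4   9] [ 0.7903 -0.0251]
yel [175.4 203.5] [158 174  35  60 749] [0.4571 0.2802]
yel [384.8 244.5] [383 243   4   4  13] [ 0.3086 -0.3814]
yel [328.6 319.4] [327 318   4   4  13] [ 0.0792 -0.1951]
yel [128.6 380.7] [126 379   7   5  26] [-0.0936  0.4371]
yel [ 78.8 381.7] [ 76 380   7   4  23] [-0.0927  0.5933]
red [396.9  56.1] [386  46  23  22 331] [ 0.9057 -0.439 ]
red [330.9  70.7] [322  62  19  19 228] [ 0.8649 -0.2272]
red [265.2 176.8] [253 165  25  24 419] [ 0.532  -0.0086]
red [230.5 240.1] [222 231  18  19 269] [0.3369 0.1055]
red [357.3 282.4] [341 265  34  35 860] [ 0.1955 -0.2845]
((457.42083740234375, 280.29339599609375), (188.7038116455078, 51.84283447265625), 19.382761001586914)
(np.float64(267.2320332274413), np.float64(345.73418261430584))
```

View pics/c1.png

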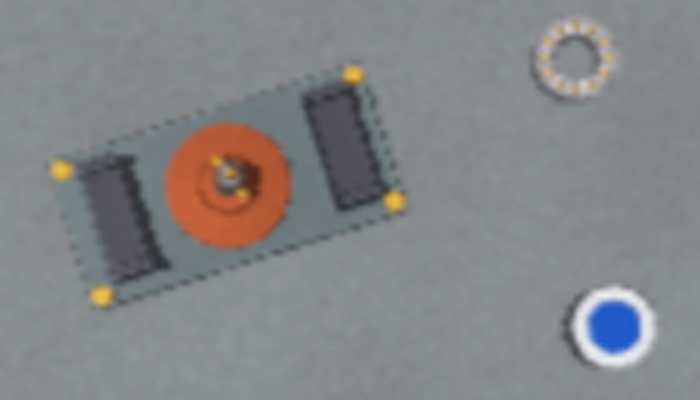

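View pics/c2.png

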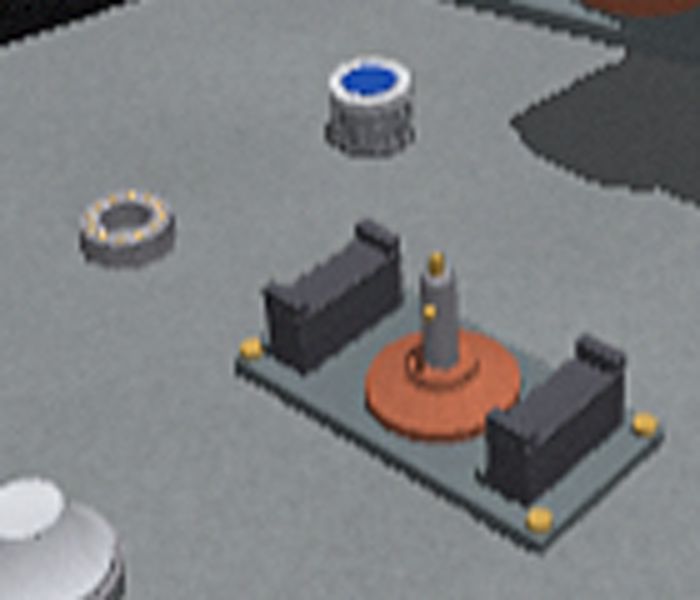

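Identification (top-view pixels):
- **Fixture:** small (231,240), medium (266,177) and large (358,281). Only the medium one has a spigot and pin, and its red disc is about 25 px, or about 78 mm, which matches the 80 mm given.
- **Collar:** the blue-topped object at (343,205).
- **Bearing:** the ring with brass balls at (335,152), which is not the collar.

Next is precise measurement from both views.

```bash
cat > meas.py <<'E'
from h import *
def mask(d,kind):
    hsv=cv2.cvtColor(cv2.resize(d['frame'],None,fx=4,fy=4,interpolation=cv2.INTER_CUBIC),cv2.COLOR_BGR2HSV)
    H,S,V=[hsv[...,i].astype(int) for i in range(3)]
    return {'blue':(H>100)&(H<130)&(S>140),'red':((H<12)|(H>172))&(S>120)&(V>70),'yel':(H>15)&(H<32)&(S>110)&(V>100)}[kind].astype(np.uint8)
def up2px(p): return (np.array(p)+0.5)/4-0.5
def blobs(d,kind,box,amin):
    m=mask(d,kind); x0,y0,x1,y1=[4*b for b in box]
    k=np.zeros_like(m);k[y0:y1,x0:x1]=m[y0:y1,x0:x1]
    n,l,st,c=cv2.connectedComponentsWithStats(k)
    return [(up2px(c[i]),st[i,4]/16,(l==i).astype(np.uint8)) for i in range(1,n) if st[i,4]>=amin*16]
def tri(pts):
    A=[];b=[]
    for d,u in pts:
        c,r=ray(d,*u); r/=np.linalg.norm(r); P=np.eye(3)-np.outer(r,r); A.append(P);b.append(P@c)
    x=np.linalg.lstsq(np.vstack(A),np.hstack(b),rcond=None)[0]
    return x,[np.array(proj(d,x))-u for d,u in pts]
E
python3 - <<'E'
from meas import *
t=load('top0');s=load('scene0')
for n,d,box in(('top',t,(225,145,310,210)),('scene',s,(190,175,290,255))):
    for k in('yel','red'):
        for c,a,m in blobs(d,k,box,1):
            print(n,k,c.round(2),round(a,1),[onz(d,*c,z)[:2].round(4) for z in(.012,.014,.073)])
            if k=='red' and a>50:
                cs,_=cv2.findContours(m,cv2.RETR_EXTERNAL,cv2.CHAIN_APPROX_NONE); h=cv2.convexHull(max(cs,key=cv2.contourArea))
                P=np.array([onz(d,*up2px(p[0]),.027)[:2] for p in h],np.float32)*1000
                print(' circ',cv2.minEnclosingCircle(P), cv2.fitEllipse(P))
for n,d,box in(('top',t,(325,190,360,220)),('scene',s,(205,140,245,180))):
    for c,a,m in blobs(d,'blue',box,5): print(n,'blue',c,a,onz(d,*c,.04))
c1=blobs(t,'blue',(325,190,360,220),5)[0][0];c2=blobs(s,'blue',(205,140,245,180),5)[0][0]
print(tri([(t,c1),(s,c2)]))
for n,d,box in(('top',t,(150,165,200,240)),('scene',s,(300,240,380,325))):
    for c,a,m in blobs(d,'yel',box,100):
        cs,_=cv2.findContours(m,cv2.RETR_EXTERNAL,cv2.CHAIN_APPROX_NONE)
        P=np.array([onz(d,*up2px(p[0]),.01)[:2] for p in max(cs,key=cv2.contourArea)],np.float32)*1000
        print(n,'bar',cv2.minAreaRect(P))
E
```

```text
top yel [290.23 154.79] 10.5 [array([ 0.6025, -0.0911]), array([ 0.6023, -0.0909]), array([ 0.5941, -0.0864])]
top yel [263.05 171.9 ] 3.2 [array([ 0.5501, -0.0025]), array([ 0.5499, -0.0025]), array([ 0.5438, -0.0016])]
top yel [231.88 173.61] 11.3 [array([0.5474, 0.0972]), array([0.5472, 0.0971]), array([0.5413, 0.094 ])]
top yel [265.71 174.22] 3.2 [array([ 0.5424, -0.0108]), array([ 0.5422, -0.0108]), array([ 0.5364, -0.0095])]
top yel [267.84 177.96] 4.2 [array([ 0.5302, -0.0173]), array([ 0.53  , -0.0172]), array([ 0.5248, -0.0157])]
top yel [298.46 179.69] 12.8 [array([ 0.5219, -0.1148]), array([ 0.5217, -0.1146]), array([ 0.5168, -0.1091])]
top yel [240.04 198.69] 12.1 [array([0.4665, 0.0732]), array([0.4664, 0.0731]), array([0.4637, 0.071 ])]
top red [265.15 176.86] 431.8 [array([ 0.534 , -0.0088]), array([ 0.5338, -0.0087]), array([ 0.5284, -0.0076])]
 circ ((533.1058349609375, -8.800862312316895), 39.54074478149414) ((533.2154541015625, -8.656010627746582), (78.10006713867188, 78.40153503417969), 18.522043228149414)
scene yel [237.   192.28] 7.9 [array([ 0.4802, -0.0986]),
[... 573 characters left out ...]
0075]), array([0.5675, 0.0483])]
 circ ((539.7131958007812, 2.2695024013519287), 41.78990936279297) ((539.5426635742188, 1.8656085729599), (78.3525161743164, 83.63369750976562), 143.4044647216797)
top blue [342.50413223 204.88429752] 75.625 [ 0.43686134 -0.24676286  0.04      ]
scene blue [223.33491254 155.62791545] 42.875 [ 0.43598751 -0.24607854  0.04      ]
(array([ 0.43640087, -0.24645631,  0.04000547]), [array([-0.0924098,  0.150273 ]), array([-0.17808959, -0.0138058 ])])
top bar ((457.18963623046875, 280.78662109375), (191.71983337402344, 55.44560241699219), 19.38018035888672)
scene bar ((459.0401611328125, 284.0167236328125), (195.32484436035156, 53.91884994506836), 19.40428924560547)
```

Run:
```python
from meas import *
t=load('top0');s=load('scene0')
prs=[([290.23,154.79],[199.8,209.34]),([231.88,173.61],[257.38,243.65]),([240.04,198.69],[278.48,224.46]),([265.71,174.22],[237,192.28])]
for a,b in prs:
    x,e=tri([(t,np.array(a)),(s,np.array(b))]);print(x.round(4),[k.round(2) for k in e])
print(onz(t,265.71,174.22,.1),onz(s,237,192.28,.097))
```

```text
[ 0.6018 -0.0906  0.015 ] [array([-0.06,  0.12]), array([-0.16, -0.01])]
[0.5468 0.0974 0.0146] [array([-0.09,  0.12]), array([-0.2 , -0.01])]
[0.466  0.0735 0.0145] [array([-0.1 ,  0.13]), array([-0.21, -0.01])]
[ 0.5337 -0.0087  0.095 ] [array([-0.13,  0.2 ]), array([-0.29, -0.02])]
[ 0.53378576 -0.0089493   0.1       ] [ 0.53439058 -0.00603215  0.097     ]
```

Request:
carry_out:
  steps:
    - {"z": 0.0, "hand": 1}
  newtons: 40

```text
invalid input at $.steps[0]: expected keys x, y, z, ax, ay, az, hand
```

Request:
carry_out:
  steps:
    - {"x": 0.0115, "y": 0.04, "z": 0, "ax": 0, "ay": 0, "az": -0.008, "hand": 1}
    - {"x": 0.0115, "y": 0.04, "z": 0, "ax": 0, "ay": 0, "az": -0.008, "hand": 1}
    - {"x": 0.0115, "y": 0.04, "z": 0, "ax": 0, "ay": 0, "az": -0.008, "hand": 1}
    - {"x": 0.0115, "y": 0.04, "z": 0, "ax": 0, "ay": 0, "az": -0.008, "hand": 1}
    - {"x": 0.0115, "y": 0.04, "z": 0, "ax": 0, "ay": 0, "az": -0.008, "hand": 1}
    - {"x": 0.0115, "y": 0.04, "z": 0, "ax": 0, "ay": 0, "az": -0.008, "hand": 1}
    - {"x": 0.0115, "y": 0.04, "z": 0, "ax": 0, "ay": 0, "az": -0.008, "hand": 1}
    - {"x": 0.0115, "y": 0.04, "z": 0, "ax": 0, "ay": 0, "az": -0.006, "hand": 1}
  newtons: 40

```text
time: 0.9
ee_pos: [0.3157, -0.2079, 0.2142]
tool_rot: [-3.141, -0.0, 0.337]
force: [0.9, -0.9, -0.1]
opening: 0.0921
```

Request:
carry_out:
  steps:
    - {"x": 0.0115, "y": 0.04, "z": 0, "ax": 0, "ay": 0, "az": 0, "hand": 1}
    - {"x": 0.0115, "y": 0.04, "z": 0, "ax": 0, "ay": 0, "az": 0, "hand": 1}
    - {"x": 0.0115, "y": 0.04, "z": 0, "ax": 0, "ay": 0, "az": 0, "hand": 1}
    - {"x": 0.0115, "y": 0.04, "z": 0, "ax": 0, "ay": 0, "az": 0, "hand": 1}
    - {"x": 0.0115, "y": 0.04, "z": 0, "ax": 0, "ay": 0, "az": 0, "hand": 1}
    - {"x": 0.0115, "y": 0.04, "z": 0, "ax": 0, "ay": 0, "az": 0, "hand": 1}
    - {"x": 0.0115, "y": 0.04, "z": 0, "ax": 0, "ay": 0, "az": 0, "hand": 1}
    - {"x": 0.0115, "y": 0.04, "z": 0, "ax": 0, "ay": 0, "az": 0, "hand": 1}

```text
time: 1.7
ee_pos: [0.4077, 0.1122, 0.2144]
tool_rot: [3.141, 0.0, 0.338]
force: [0.9, -0.2, -0.0]
opening: 0.0916
```

Request:
carry_out:
  steps:
    - {"x": 0.01, "y": 0.035, "z": 0, "ax": 0, "ay": 0, "az": 0, "hand": 1}
    - {"x": 0.01, "y": 0.035, "z": 0, "ax": 0, "ay": 0, "az": 0, "hand": 1}
    - {"x": 0.01, "y": 0.035, "z": 0, "ax": 0, "ay": 0, "az": 0, "hand": 1}
    - {"x": 0.01, "y": 0.035, "z": -0.02, "ax": 0, "ay": 0, "az": 0, "hand": 1}
    - {"x": 0.0096, "y": 0.0284, "z": -0.04, "ax": 0, "ay": 0, "az": 0, "hand": 1}
    - {"x": 0, "y": 0, "z": -0.04, "ax": 0, "ay": 0, "az": 0, "hand": 1}
    - {"x": 0, "y": 0, "z": -0.04, "ax": 0, "ay": 0, "az": 0, "hand": 1}
    - {"x": 0, "y": 0, "z": -0.03, "ax": 0, "ay": 0, "az": 0, "hand": 1}

```text
time: 2.5
ee_pos: [0.4555, 0.2785, 0.0414]
tool_rot: [-3.142, 0.004, 0.338]
force: [-0.4, 0.0, -0.4]
opening: 0.0919
```

Run:
```python
from meas import *
t=save('top','top1');s=save('scene','scene1')
cv2.imwrite('pics/c3.png',np.hstack([cv2.resize(t['frame'][150:250,120:220],None,fx=4,fy=4,interpolation=2),cv2.resize(s['frame'][220:330,290:390],None,fx=4,fy=4,interpolation=2)[:400]]))
```

```text
(no output)
```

View pics/c3.png

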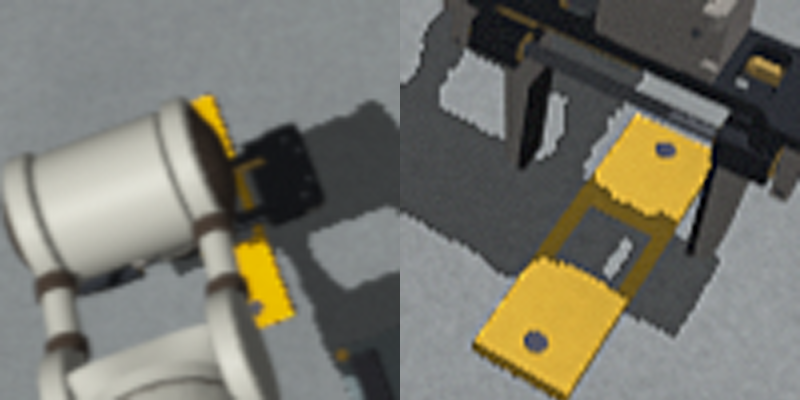

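The crop shows the fingers straddling the bar's middle, one on each side of its width, so I lower and close.

Request:
carry_out:
  steps:
    - {"x": 0, "y": 0, "z": -0.02, "ax": 0, "ay": 0, "az": 0, "hand": 1}
    - {"x": 0, "y": 0, "z": -0.014, "ax": 0, "ay": 0, "az": 0, "hand": 1}
    - {"x": 0, "y": 0, "z": -0.007, "ax": 0, "ay": 0, "az": 0, "hand": 1}
    - {"x": 0, "y": 0, "z": 0, "ax": 0, "ay": 0, "az": 0, "hand": -0.3}
    - {"x": 0, "y": 0, "z": 0, "ax": 0, "ay": 0, "az": 0, "hand": -1}
    - {"x": 0, "y": 0, "z": 0, "ax": 0, "ay": 0, "az": 0, "hand": -1}
    - {"x": 0, "y": 0, "z": 0, "ax": 0, "ay": 0, "az": 0, "hand": -1}
    - {"x": 0, "y": 0, "z": 0, "ax": 0, "ay": 0, "az": 0, "hand": -1}
  newtons: 40

```text
time: 3.4
ee_pos: [0.4577, 0.2792, 0.0042]
tool_rot: [-3.141, -0.001, 0.337]
force: [-0.7, 2.8, 0.7]
opening: 0.0539
```

Request:
carry_out:
  steps:
    - {"x": 0, "y": 0, "z": 0, "ax": 0, "ay": 0, "az": 0, "hand": -1}
    - {"x": 0, "y": 0, "z": 0, "ax": 0, "ay": 0, "az": 0, "hand": -1}
    - {"x": 0, "y": 0, "z": 0.01, "ax": 0, "ay": 0, "az": 0, "hand": -1}
    - {"x": 0, "y": 0, "z": 0.02, "ax": 0, "ay": 0, "az": 0, "hand": -1}
    - {"x": 0, "y": 0, "z": 0.03, "ax": 0, "ay": 0, "az": 0, "hand": -1}
    - {"x": 0, "y": 0, "z": 0.03, "ax": 0, "ay": 0, "az": 0, "hand": -1}
    - {"x": 0, "y": 0, "z": 0.04, "ax": 0, "ay": 0, "az": 0, "hand": -1}
    - {"x": 0, "y": 0, "z": 0.02, "ax": 0, "ay": 0, "az": 0, "hand": -1}

```text
time: 4.2
ee_pos: [0.4584, 0.2788, 0.1569]
tool_rot: [3.141, -0.004, 0.338]
force: [1.4, -1.2, -2.8]
opening: 0.0515
```

Run:
```python
from meas import *
s=save('scene','scene2'); print(get_state()['opening'],get_state()['force'],get_state()['ee_pos'])
cv2.imwrite('pics/c4.png',cv2.resize(s['frame'][140:330,270:430],None,fx=3,fy=3,interpolation=2))
```

```text
0.051170368286078044 [ 2.98941159  0.91624935 -1.1588696 ] [0.46000134 0.27932025 0.15958752]
```

View pics/c4.png

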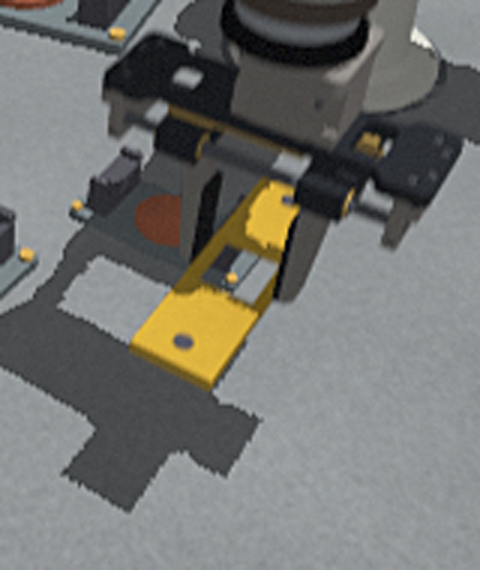

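Request:
carry_out:
  steps:
    - {"x": 0.0064, "y": -0.0239, "z": 0, "ax": 0, "ay": 0, "az": 0.1265, "hand": -1}
    - {"x": 0.0064, "y": -0.0239, "z": 0, "ax": 0, "ay": 0, "az": 0.1265, "hand": -1}
    - {"x": 0.0064, "y": -0.0239, "z": 0, "ax": 0, "ay": 0, "az": 0.1265, "hand": -1}
    - {"x": 0.0064, "y": -0.0239, "z": 0, "ax": 0, "ay": 0, "az": 0.1265, "hand": -1}
    - {"x": 0.0064, "y": -0.0239, "z": 0, "ax": 0, "ay": 0, "az": 0.1265, "hand": -1}
    - {"x": 0.0064, "y": -0.0239, "z": 0, "ax": 0, "ay": 0, "az": 0.1265, "hand": -1}
    - {"x": 0.0064, "y": -0.0239, "z": 0, "ax": 0, "ay": 0, "az": 0.1265, "hand": -1}
    - {"x": 0.0064, "y": -0.0239, "z": 0, "ax": 0, "ay": 0, "az": 0.1265, "hand": -1}

```text
time: 5.05
ee_pos: [0.5075, 0.0863, 0.1521]
tool_rot: [-3.139, 0.001, 1.355]
force: [0.5, 0.5, -3.9]
opening: 0.0512
```

Request:
carry_out:
  steps:
    - {"x": 0.0064, "y": -0.0239, "z": 0, "ax": 0, "ay": 0, "az": 0.1265, "hand": -1}
    - {"x": 0.0064, "y": -0.0239, "z": 0, "ax": 0, "ay": 0, "az": 0.1265, "hand": -1}
    - {"x": 0.0064, "y": -0.0239, "z": 0, "ax": 0, "ay": 0, "az": 0.1265, "hand": -1}
    - {"x": 0.0059, "y": -0.0241, "z": 0, "ax": 0, "ay": 0, "az": 0.1265, "hand": -1}
    - {"x": 0, "y": 0, "z": 0, "ax": 0, "ay": 0, "az": 0, "hand": -1}
    - {"x": 0, "y": 0, "z": 0, "ax": 0, "ay": 0, "az": 0, "hand": -1}

```text
time: 5.65
ee_pos: [0.5327, -0.0083, 0.1523]
tool_rot: [-3.139, -0.001, 1.853]
force: [0.2, 0.7, -3.5]
opening: 0.0511
```

Run:
```python
from meas import *
t=save('top','top3');s=save('scene','scene3')
for i in range(2): st=get_state();print(st['ee_pos'].round(4),st['tool_rot'].round(3),st['force'])
cv2.imwrite('pics/c5.png',np.hstack([cv2.resize(t['frame'][125:225,210:330],None,fx=4,fy=4,interpolation=2)[:400],cv2.resize(s['frame'][120:270,170:330],None,fx=2.66,fy=2.66,interpolation=2)[:400,:320]]))
```

```text
[ 0.5328 -0.0075  0.1527] [-3.140e+00 -1.000e-03  1.855e+00] [-0.17051775  0.09409589 -3.65533467]
[ 0.5328 -0.0075  0.1527] [-3.140e+00 -1.000e-03  1.855e+00] [-0.17051775  0.09409589 -3.65533467]Traceback (most recent call last):
  File "<stdin>", line 4, in <module>
    return _nx.concatenate(arrs, 1, dtype=dtype, casting=casting)
           ~~~~~~~~~~~~~~~^^^^^^^^^^^^^^^^^^^^^^^^^^^^^^^^^^^^^^^
ValueError: all the input array dimensions except for the concatenation axis must match exactly, but along dimension 0, the array at index 0 has size 400 and the array at index 1 has size 399
```

Run:
```python
from meas import *
t=load('top3');s=load('scene3')
cv2.imwrite('pics/c5.png',np.hstack([cv2.resize(t['frame'][125:225,210:310],(400,400),interpolation=2),cv2.resize(s['frame'][120:270,170:320],(400,400),interpolation=2)]))
```

```text
(no output)
```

View pics/c5.png

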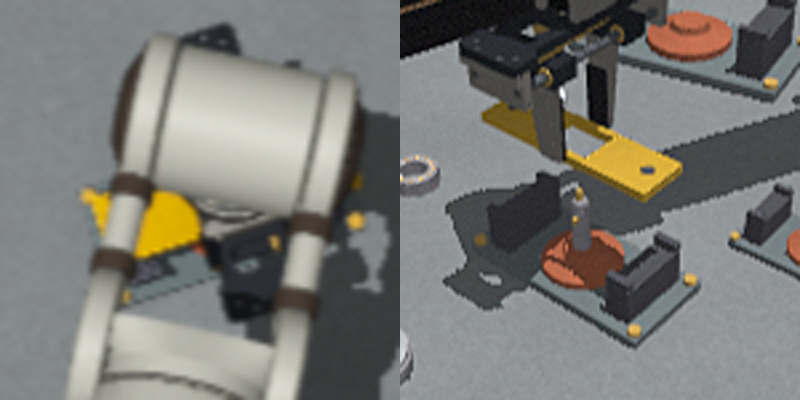

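The bar hangs level over the fixture in the scene crop, with its near end at about (262–276, 184–193) px. I'll check its lateral and lengthwise offset from that end's corners.

Run:
```python
from meas import *
s=load('scene3')
cv2.imwrite('pics/c6.png',cv2.resize(s['frame'][150:205,195:285],None,fx=8,fy=8,interpolation=2))
for c,a,m in blobs(s,'yel',(190,155,290,205),20):
    cs,_=cv2.findContours(m,cv2.RETR_EXTERNAL,cv2.CHAIN_APPROX_NONE)
    print(c,a,[up2px(p[0]).round(1).tolist() for p in cv2.approxPolyDP(max(cs,key=cv2.contourArea),6,True)])
```

```text
[211.6591472  165.59899151] 176.625 [[200.4, 161.9], [201.4, 165.1], [221.4, 175.1], [218.4, 160.6], [217.1, 162.4], [210.9, 161.6], [207.4, 157.6]]
[253.76504735 180.22266294] 620.4375 [[231.6, 161.1], [231.9, 167.4], [234.6, 166.4], [246.6, 172.6], [239.1, 178.9], [232.1, 175.9], [231.6, 180.4], [234.6, 182.4], [233.4, 179.6], [239.1, 182.6], [235.9, 182.6], [260.4, 195.1], [275.1, 184.4], [273.9, 179.9]]
```

View pics/c6.png

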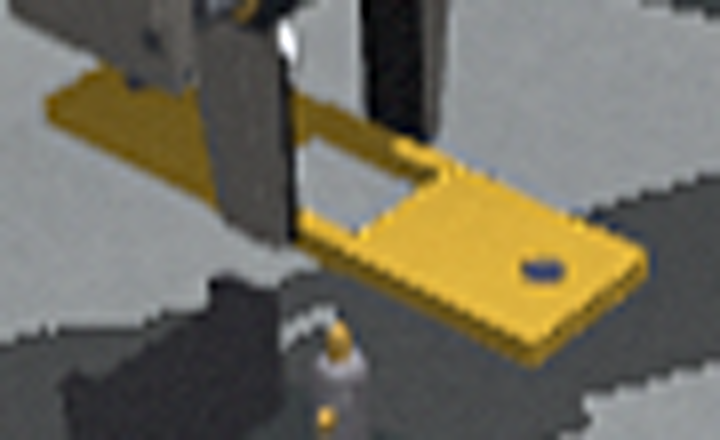

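Run:
```python
from meas import *
s=load('scene3')
for z in(.157,.16):
    A,B,C=[onz(s,*p,z)[:2] for p in((275.5,181.4),(261.1,192.6),(200.5,162.6))]
    y=np.array([np.cos(1.856),np.sin(1.856)]); x=np.array([y[1],-y[0]])
    o=np.array([.5339,-.0087])
    print(z,np.linalg.norm(A-B),np.linalg.norm(B-C),[( (p-o)@x).round(4) for p in(A,B,C)],[((p-o)@y).round(4) for p in (A,B,C)],np.arctan2(*(B-C)[::-1]))
```

```text
0.157 0.051616887202428754 0.18673467371010646 [np.float64(-0.027), np.float64(0.0246), np.float64(0.0251)] [np.float64(0.0958), np.float64(0.0957), np.float64(-0.0911)] 1.8582576596575417
0.16 0.05129597455438616 0.18557370640135218 [np.float64(-0.0237), np.float64(0.0276), np.float64(0.028)] [np.float64(0.0981), np.float64(0.098), np.float64(-0.0876)] 1.8582576596575415
```

The bar is centred to within about 2 mm and its angle is 1.858, against 1.856 for the fixture. I lower it.

Request:
carry_out:
  steps:
    - {"x": 0, "y": 0, "z": -0.02, "ax": 0, "ay": 0, "az": 0, "hand": -1}
    - {"x": 0, "y": 0, "z": -0.02, "ax": 0, "ay": 0, "az": 0, "hand": -1}
    - {"x": 0, "y": 0, "z": -0.015, "ax": 0, "ay": 0, "az": 0, "hand": -1}
    - {"x": 0, "y": 0, "z": -0.015, "ax": 0, "ay": 0, "az": 0, "hand": -1}
    - {"x": 0, "y": 0, "z": -0.01, "ax": 0, "ay": 0, "az": 0, "hand": -1}
    - {"x": 0, "y": 0, "z": -0.006, "ax": 0, "ay": 0, "az": 0, "hand": -1}
    - {"x": 0, "y": 0, "z": -0.004, "ax": 0, "ay": 0, "az": 0, "hand": -1}
    - {"x": 0, "y": 0, "z": 0, "ax": 0, "ay": 0, "az": 0, "hand": -1}

```text
time: 6.55
ee_pos: [0.5336, -0.0081, 0.0635]
tool_rot: [-3.141, -0.0, 1.856]
force: [-0.5, -0.2, -3.8]
opening: 0.051
```

Request:
carry_out:
  steps:
    - {"x": 0, "y": 0, "z": -0.004, "ax": 0, "ay": 0, "az": 0, "hand": -1}
    - {"x": 0, "y": 0, "z": 0, "ax": 0, "ay": 0, "az": 0, "hand": -1}

```text
time: 6.75
ee_pos: [0.5337, -0.0082, 0.0596]
tool_rot: [3.142, 0.0, 1.856]
force: [-0.6, 0.4, -3.7]
opening: 0.0509
```

Request:
carry_out:
  steps:
    - {"x": 0, "y": 0, "z": -0.002, "ax": 0, "ay": 0, "az": 0, "hand": -1}
    - {"x": 0, "y": 0, "z": -0.002, "ax": 0, "ay": 0, "az": 0, "hand": -1}
    - {"x": 0, "y": 0, "z": 0, "ax": 0, "ay": 0, "az": 0, "hand": -1}

```text
time: 7.05
ee_pos: [0.5335, -0.0082, 0.0553]
tool_rot: [-3.141, -0.0, 1.856]
force: [0.7, 0.4, -3.7]
opening: 0.0513
```

Run:
```python
from meas import *
s=save('scene','scene4')
cv2.imwrite('pics/c7.png',cv2.resize(s['frame'][150:255,185:295],None,fx=5,fy=5,interpolation=2))
```

```text
(no output)
```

View pics/c7.png

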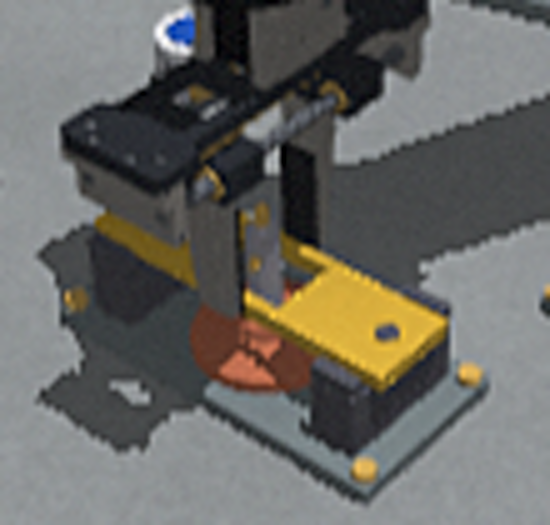

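The spigot comes up through the slot and the bar sits between the cheeks, about 1 mm above the saddles. A little more lowering, then release.

Request:
carry_out:
  steps:
    - {"x": 0, "y": 0, "z": -0.001, "ax": 0, "ay": 0, "az": 0, "hand": -1}
    - {"x": 0, "y": 0, "z": -0.001, "ax": 0, "ay": 0, "az": 0, "hand": -1}
    - {"x": 0, "y": 0, "z": 0, "ax": 0, "ay": 0, "az": 0, "hand": -1}

```text
time: 7.4
ee_pos: [0.5339, -0.0083, 0.0542]
tool_rot: [3.142, 0.0, 1.856]
force: [-1.7, 0.6, 2.4]
opening: 0.0512
```

Contact, so I open and rise.

Request:
carry_out:
  steps:
    - {"x": 0, "y": 0, "z": 0, "ax": 0, "ay": 0, "az": 0, "hand": 0.6}
    - {"x": 0, "y": 0, "z": 0, "ax": 0, "ay": 0, "az": 0, "hand": 1}
    - {"x": 0, "y": 0, "z": 0, "ax": 0, "ay": 0, "az": 0, "hand": 1}
    - {"x": 0, "y": 0, "z": 0.015, "ax": 0, "ay": 0, "az": 0, "hand": 1}
    - {"x": 0, "y": 0, "z": 0.025, "ax": 0, "ay": 0, "az": 0, "hand": 1}
    - {"x": 0, "y": 0, "z": 0.035, "ax": 0, "ay": 0, "az": 0, "hand": 1}
    - {"x": 0, "y": 0, "z": 0.035, "ax": 0, "ay": 0, "az": 0, "hand": 1}
    - {"x": 0, "y": 0, "z": 0.01, "ax": 0, "ay": 0, "az": 0, "hand": 1}

```text
time: 8.2
ee_pos: [0.5365, -0.0088, 0.1792]
tool_rot: [3.134, 0.004, 1.856]
force: [1.5, 0.8, 0.1]
opening: 0.092
```

Request:
carry_out:
  steps:
    - {"x": -0.0122, "y": -0.0297, "z": 0, "ax": 0, "ay": 0, "az": 0.075, "hand": 1}
    - {"x": -0.0122, "y": -0.0297, "z": 0, "ax": 0, "ay": 0, "az": 0.075, "hand": 1}
    - {"x": -0.0122, "y": -0.0297, "z": 0, "ax": 0, "ay": 0, "az": 0.075, "hand": 1}
    - {"x": -0.0122, "y": -0.0297, "z": 0, "ax": 0, "ay": 0, "az": 0.075, "hand": 1}
    - {"x": -0.0122, "y": -0.0297, "z": 0, "ax": 0, "ay": 0, "az": 0.075, "hand": 1}
    - {"x": -0.0122, "y": -0.0297, "z": 0, "ax": 0, "ay": 0, "az": 0.075, "hand": 1}
    - {"x": -0.0122, "y": -0.0297, "z": 0, "ax": 0, "ay": 0, "az": 0.075, "hand": 1}
    - {"x": -0.0121, "y": -0.0299, "z": 0, "ax": 0, "ay": 0, "az": 0.075, "hand": 1}

```text
time: 9.0
ee_pos: [0.4353, -0.2469, 0.1733]
tool_rot: [3.142, -0.001, 2.459]
force: [-0.4, 0.4, -0.3]
opening: 0.0916
```

Request:
carry_out:
  steps:
    - {"x": 0, "y": 0, "z": -0.03, "ax": 0, "ay": 0, "az": 0, "hand": 1}
    - {"x": 0, "y": 0, "z": -0.04, "ax": 0, "ay": 0, "az": 0, "hand": 1}
    - {"x": 0, "y": 0, "z": -0.03, "ax": 0, "ay": 0, "az": 0, "hand": 1}
    - {"x": 0, "y": 0, "z": -0.01, "ax": 0, "ay": 0, "az": 0, "hand": 1}
    - {"x": 0, "y": 0, "z": 0, "ax": 0, "ay": 0, "az": 0, "hand": 1}

```text
time: 9.5
ee_pos: [0.4352, -0.2451, 0.0623]
tool_rot: [3.141, -0.004, 2.456]
force: [-0.0, -0.1, 1.2]
opening: 0.0918
```

Run:
```python
from meas import *
t=save('top','top5');s=save('scene','scene5');st=get_state();print(st['ee_pos'].round(4),st['q'].round(3))
a=cv2.resize(s['frame'][100:255,180:295],(400,540),interpolation=2); b=cv2.resize(t['frame'][140:230,220:380],(390,220),interpolation=2); b=np.vstack([b,np.zeros((320,390,3),np.uint8)])
cv2.imwrite('pics/c8.png',np.hstack([a,b]))
c1=blobs(t,'blue',(325,190,360,220),1);c2=blobs(s,'blue',(205,140,245,180),1)
print([(c[0],c[1]) for c in c1+c2])
```

```text
[ 0.437  -0.2467  0.065 ] [-0.755  0.144  1.931 -0.     1.064 -1.64 ]
[(array([225.74453125, 155.559375  ]), np.float64(20.0))]
```

View pics/c8.png

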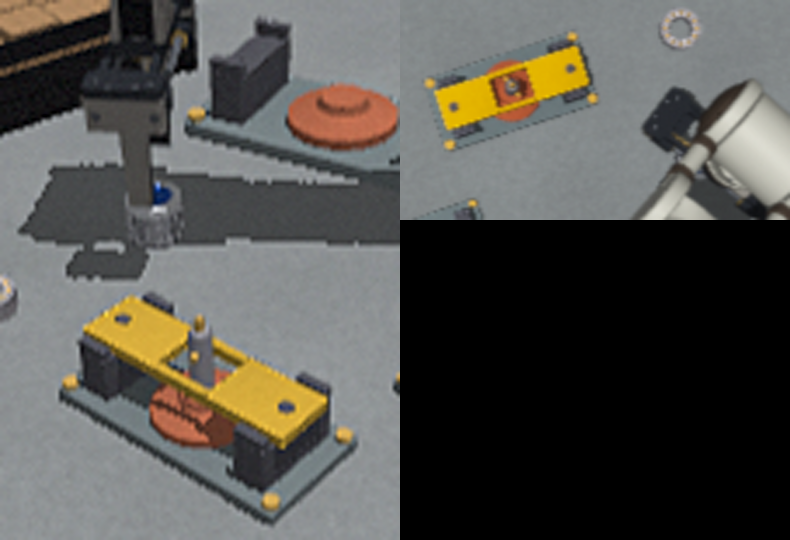

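The bar lies flat across both saddles with the spigot through its slot (top view around (266,177)), and the jaws are above the collar. I descend to a TCP height of about 12 mm and grip.

Request:
carry_out:
  steps:
    - {"x": 0, "y": 0, "z": -0.02, "ax": 0, "ay": 0, "az": 0, "hand": 1}
    - {"x": 0, "y": 0, "z": -0.02, "ax": 0, "ay": 0, "az": 0, "hand": 1}
    - {"x": 0, "y": 0, "z": -0.012, "ax": 0, "ay": 0, "az": 0, "hand": 1}
    - {"x": 0, "y": 0, "z": 0, "ax": 0, "ay": 0, "az": 0, "hand": 0.3}
    - {"x": 0, "y": 0, "z": 0, "ax": 0, "ay": 0, "az": 0, "hand": -1}
    - {"x": 0, "y": 0, "z": 0, "ax": 0, "ay": 0, "az": 0, "hand": -1}
    - {"x": 0, "y": 0, "z": 0, "ax": 0, "ay": 0, "az": 0, "hand": -1}
    - {"x": 0, "y": 0, "z": 0, "ax": 0, "ay": 0, "az": 0, "hand": -1}
  newtons: 50

```text
time: 10.4
ee_pos: [0.4366, -0.2464, 0.0123]
tool_rot: [-3.141, 0.001, 2.456]
force: [-0.2, 0.3, 0.5]
opening: 0.0542
```

Request:
carry_out:
  steps:
    - {"x": 0, "y": 0, "z": 0, "ax": 0, "ay": 0, "az": 0, "hand": -1}
    - {"x": 0, "y": 0, "z": 0, "ax": 0, "ay": 0, "az": 0, "hand": -1}

```text
time: 10.6
ee_pos: [0.4365, -0.2463, 0.0121]
tool_rot: [3.141, 0.001, 2.456]
force: [-0.3, 1.3, 3.8]
opening: 0.0493
```

Run:
```python
from meas import *
s=save('scene','scene6');st=get_state();print(st['ee_pos'].round(4),st['opening'],st['force'].round(1))
cv2.imwrite('pics/c9.png',cv2.resize(s['frame'][100:190,180:270],None,fx=5,fy=5,interpolation=2))
```

```text
[ 0.4365 -0.2462  0.0121] 0.04883471534625044 [0.3 0.5 4.8]
```

View pics/c9.png

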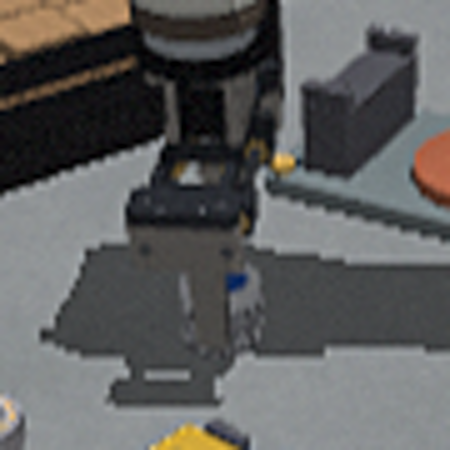

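Request:
carry_out:
  steps:
    - {"x": 0, "y": 0, "z": 0, "ax": 0, "ay": 0, "az": 0, "hand": -1}
    - {"x": 0, "y": 0, "z": 0, "ax": 0, "ay": 0, "az": 0, "hand": -1}
    - {"x": 0, "y": 0, "z": 0.01, "ax": 0, "ay": 0, "az": 0, "hand": -1}
    - {"x": 0, "y": 0, "z": 0.02, "ax": 0, "ay": 0, "az": 0, "hand": -1}
    - {"x": 0, "y": 0, "z": 0.03, "ax": 0, "ay": 0, "az": 0, "hand": -1}
    - {"x": 0, "y": 0, "z": 0, "ax": 0, "ay": 0, "az": 0, "hand": -1}

```text
time: 11.25
ee_pos: [0.4383, -0.248, 0.0751]
tool_rot: [-3.141, 0.007, 2.456]
force: [1.7, -1.3, -2.0]
opening: 0.0494
```

Run:
```python
from meas import *
s=save('scene','scene7');t=save('top','top7');st=get_state();print(st['ee_pos'].round(4),st['opening'],st['force'].round(1))
cv2.imwrite('pics/c10.png',cv2.resize(s['frame'][90:180,180:270],None,fx=6,fy=6,interpolation=2))
```

```text
[ 0.4361 -0.2461  0.0713] 0.04945781752837434 [-0.6 -0.1 -2.7]
```

View pics/c10.png

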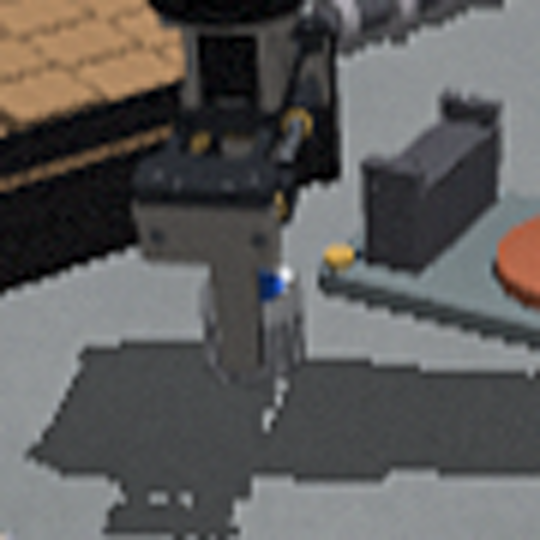

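Request:
carry_out:
  steps:
    - {"x": 0, "y": 0, "z": 0.035, "ax": 0, "ay": 0, "az": 0, "hand": -1}
    - {"x": 0.0125, "y": 0.0297, "z": 0.035, "ax": 0, "ay": 0, "az": 0, "hand": -1}
    - {"x": 0.0125, "y": 0.0297, "z": 0.01, "ax": 0, "ay": 0, "az": 0, "hand": -1}
    - {"x": 0.0125, "y": 0.0297, "z": 0, "ax": 0, "ay": 0, "az": 0, "hand": -1}
    - {"x": 0.0125, "y": 0.0297, "z": 0, "ax": 0, "ay": 0, "az": 0, "hand": -1}
    - {"x": 0.0125, "y": 0.0297, "z": 0, "ax": 0, "ay": 0, "az": 0, "hand": -1}
    - {"x": 0.0125, "y": 0.0297, "z": 0, "ax": 0, "ay": 0, "az": 0, "hand": -1}
    - {"x": 0.0125, "y": 0.0297, "z": 0, "ax": 0, "ay": 0, "az": 0, "hand": -1}

```text
time: 12.15
ee_pos: [0.5226, -0.0365, 0.149]
tool_rot: [-3.14, -0.004, 2.456]
force: [1.3, -0.6, -3.2]
opening: 0.05
```

Request:
carry_out:
  steps:
    - {"x": 0.01, "y": 0.0296, "z": 0, "ax": 0, "ay": 0, "az": 0, "hand": -1}
    - {"x": 0, "y": 0, "z": 0, "ax": 0, "ay": 0, "az": 0, "hand": -1}
    - {"x": 0, "y": 0, "z": 0, "ax": 0, "ay": 0, "az": 0, "hand": -1}
    - {"x": 0, "y": 0, "z": 0, "ax": 0, "ay": 0, "az": 0, "hand": -1}

```text
time: 12.55
ee_pos: [0.5327, -0.0091, 0.1502]
tool_rot: [-3.14, -0.002, 2.455]
force: [-0.4, -0.4, -2.6]
opening: 0.0497
```

Run:
```python
from meas import *
s=save('scene','scene8');t=save('top','top8');st=get_state();print(st['ee_pos'].round(4),st['q'].round(3),st['tool_rot'].round(3),st['opening'],st['force'].round(1))
cv2.imwrite('pics/c11.png',np.hstack([cv2.resize(s['frame'][130:230,190:290],None,fx=4,fy=4,interpolation=2),cv2.resize(t['frame'][125:225,210:310],None,fx=4,fy=4,interpolation=2)]))
```

```text
[ 0.5332 -0.0094  0.151 ] [-0.244  0.109  1.781 -0.     1.252 -1.128] [-3.141e+00 -1.000e-03  2.454e+00] 0.04923987665469676 [-0.1 -0.7 -2.1]
```

View pics/c11.png

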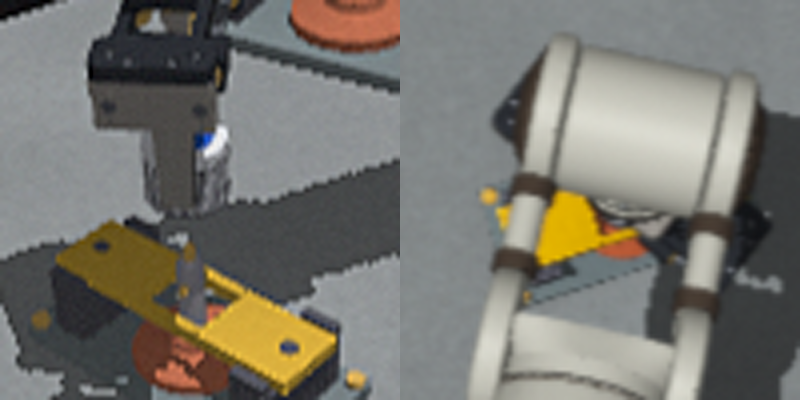

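The collar hangs upright above the spigot in the scene crop. I'll check the lateral alignment by comparing silhouettes.

Run:
```python
from meas import *
s=load('scene8')
cv2.imwrite('pics/c12.png',cv2.resize(s['frame'][155:215,215:265],None,fx=10,fy=10,interpolation=2))
o=[.5339,-.0087]
for z in(.07,.09,.101,.139,.159,.179):print(z,(np.array(proj(s,[*o,z]))+.5-[215,155])*10)
# 1mm shift along camera-right
print((np.array(proj(s,[o[0]-.0083,o[1]+.0056,.14]))-proj(s,[*o,.14]))*10)
```

```text
0.07 [225.29262002 456.80704224]
0.09 [222.03659645 393.92354411]
0.101 [220.20606586 358.57055477]
0.139 [213.65453498 232.04101043]
0.159 [210.05708337 162.56352159]
0.179 [206.35059721  90.98025135]
[42.42878734 -0.47743602]
```

View pics/c12.png

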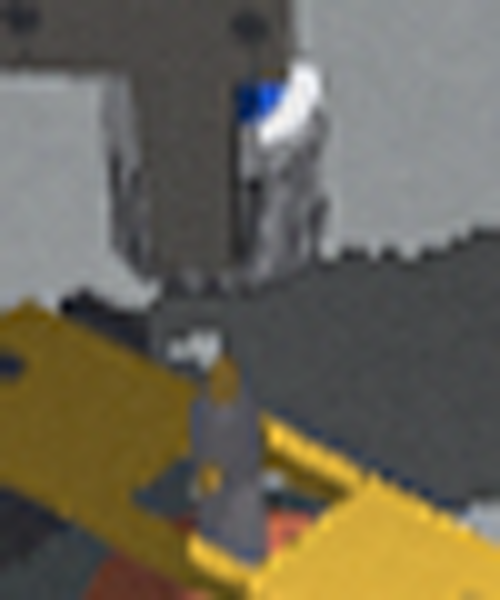

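Collar and spigot axes agree to about 0.4 mm in this view. I descend over the spigot.

Request:
carry_out:
  steps:
    - {"x": 0, "y": 0, "z": -0.015, "ax": 0, "ay": 0, "az": 0, "hand": -1}
    - {"x": 0, "y": 0, "z": -0.012, "ax": 0, "ay": 0, "az": 0, "hand": -1}
    - {"x": 0, "y": 0, "z": -0.01, "ax": 0, "ay": 0, "az": 0, "hand": -1}
    - {"x": 0, "y": 0, "z": -0.005, "ax": 0, "ay": 0, "az": 0, "hand": -1}
    - {"x": 0, "y": 0, "z": -0.003, "ax": 0, "ay": 0, "az": 0, "hand": -1}
    - {"x": 0, "y": 0, "z": 0, "ax": 0, "ay": 0, "az": 0, "hand": -1}

```text
time: 13.25
ee_pos: [0.5335, -0.0085, 0.1062]
tool_rot: [-3.141, -0.001, 2.456]
force: [0.7, 0.3, -2.9]
opening: 0.0497
```

Request:
carry_out:
  steps:
    - {"x": 0, "y": 0, "z": -0.003, "ax": 0, "ay": 0, "az": 0, "hand": -1}
    - {"x": 0, "y": 0, "z": -0.003, "ax": 0, "ay": 0, "az": 0, "hand": -1}
    - {"x": 0, "y": 0, "z": -0.003, "ax": 0, "ay": 0, "az": 0, "hand": -1}
    - {"x": 0, "y": 0, "z": -0.003, "ax": 0, "ay": 0, "az": 0, "hand": -1}
    - {"x": 0, "y": 0, "z": 0, "ax": 0, "ay": 0, "az": 0, "hand": -1}

```text
time: 13.75
ee_pos: [0.5333, -0.0085, 0.094]
tool_rot: [-3.141, -0.001, 2.456]
force: [-0.2, -0.4, -1.7]
opening: 0.0496
```

No lateral force, and the collar's mouth is past the tip. I go on slowly to the pin.

Request:
carry_out:
  steps:
    - {"x": 0, "y": 0, "z": -0.003, "ax": 0, "ay": 0, "az": 0, "hand": -1}
    - {"x": 0, "y": 0, "z": -0.002, "ax": 0, "ay": 0, "az": 0, "hand": -1}
    - {"x": 0, "y": 0, "z": -0.001, "ax": 0, "ay": 0, "az": 0, "hand": -1}
    - {"x": 0, "y": 0, "z": 0, "ax": 0, "ay": 0, "az": 0, "hand": -1}

```text
time: 14.15
ee_pos: [0.5336, -0.0085, 0.0884]
tool_rot: [-3.141, -0.0, 2.456]
force: [0.4, 0.3, -2.7]
opening: 0.0494
```

Request:
carry_out:
  steps:
    - {"x": 0, "y": 0, "z": -0.001, "ax": 0, "ay": 0, "az": 0, "hand": -1}
    - {"x": 0, "y": 0, "z": -0.001, "ax": 0, "ay": 0, "az": 0, "hand": -1}
    - {"x": 0, "y": 0, "z": 0, "ax": 0, "ay": 0, "az": 0, "hand": -1}

```text
time: 14.45
ee_pos: [0.5339, -0.0086, 0.0871]
tool_rot: [3.141, 0.0, 2.456]
force: [-1.1, 0.4, 1.7]
opening: 0.0496
```

Request:
carry_out:
  steps:
    - {"x": 0, "y": 0, "z": -0.001, "ax": 0, "ay": 0, "az": 0, "hand": -1}
    - {"x": 0, "y": 0, "z": 0, "ax": 0, "ay": 0, "az": 0, "hand": -1}

```text
time: 14.65
ee_pos: [0.5341, -0.0085, 0.0865]
tool_rot: [3.141, 0.001, 2.456]
force: [-1.8, 0.8, 5.2]
opening: 0.0497
```

Request:
carry_out:
  steps:
    - {"x": 0, "y": 0, "z": 0, "ax": 0, "ay": 0, "az": -0.06, "hand": -1}
    - {"x": 0, "y": 0, "z": 0, "ax": 0, "ay": 0, "az": -0.06, "hand": -1}
    - {"x": 0, "y": 0, "z": 0, "ax": 0, "ay": 0, "az": -0.06, "hand": -1}
    - {"x": 0, "y": 0, "z": 0, "ax": 0, "ay": 0, "az": -0.06, "hand": -1}

```text
time: 15.05
ee_pos: [0.5348, -0.0088, 0.0875]
tool_rot: [3.14, 0.002, 2.214]
force: [-2.6, 0.4, 9.2]
opening: 0.0496
```

Run:
```python
from h import *
st=get_state();print(st['ee_pos'].round(4),st['torque'].round(2),st['tool_rot'].round(3))
```

```text
[ 0.5348 -0.0088  0.0875] [0.07 0.39 0.09] [3.140e+00 2.000e-03 2.214e+00]
```

Request:
carry_out:
  steps:
    - {"x": 0, "y": 0, "z": 0, "ax": 0, "ay": 0, "az": -0.06, "hand": -1}
    - {"x": 0, "y": 0, "z": 0, "ax": 0, "ay": 0, "az": -0.06, "hand": -1}
    - {"x": 0, "y": 0, "z": 0, "ax": 0, "ay": 0, "az": -0.06, "hand": -1}
    - {"x": 0, "y": 0, "z": 0, "ax": 0, "ay": 0, "az": -0.06, "hand": -1}

```text
time: 15.45
ee_pos: [0.535, -0.0097, 0.0875]
tool_rot: [3.14, 0.003, 1.974]
force: [-2.3, -2.8, 7.4]
opening: 0.0493
```

Request:
carry_out:
  steps:
    - {"x": 0, "y": 0, "z": 0, "ax": 0, "ay": 0, "az": -0.06, "hand": -1}
    - {"x": 0, "y": 0, "z": 0, "ax": 0, "ay": 0, "az": -0.06, "hand": -1}
    - {"x": 0, "y": 0, "z": 0, "ax": 0, "ay": 0, "az": -0.06, "hand": -1}
    - {"x": 0, "y": 0, "z": 0, "ax": 0, "ay": 0, "az": -0.06, "hand": -1}

```text
time: 15.85
ee_pos: [0.5342, -0.0089, 0.0861]
tool_rot: [3.14, 0.001, 1.733]
force: [-0.2, 1.0, -0.8]
opening: 0.0495
```

Run:
```python
from h import *
st=get_state();print(st['ee_pos'].round(4),st['torque'].round(2),st['tool_rot'].round(3))
```

```text
[ 0.5342 -0.0089  0.0861] [0.08 0.01 0.  ] [3.140e+00 1.000e-03 1.733e+00]
```

The force fell away at yaw 1.73, so the keyway may be over the pin. I test it with a small push down.

Request:
carry_out:
  steps:
    - {"x": 0, "y": 0, "z": -0.001, "ax": 0, "ay": 0, "az": 0, "hand": -1}
    - {"x": 0, "y": 0, "z": -0.001, "ax": 0, "ay": 0, "az": 0, "hand": -1}
    - {"x": 0, "y": 0, "z": 0, "ax": 0, "ay": 0, "az": 0, "hand": -1}

```text
time: 16.15
ee_pos: [0.534, -0.0084, 0.0847]
tool_rot: [3.141, -0.0, 1.737]
force: [-3.6, 0.4, 7.7]
opening: 0.0496
```

Run:
```python
from h import *
st=get_state();print(st['ee_pos'].round(4),st['torque'].round(2),st['tool_rot'].round(3))
```

```text
[ 0.534  -0.0084  0.0847] [ 0.26  0.59 -0.23] [ 3.141 -0.     1.737]
```

Request:
carry_out:
  steps:
    - {"x": 0, "y": 0, "z": 0, "ax": 0, "ay": 0, "az": -0.03, "hand": -1}
    - {"x": 0, "y": 0, "z": 0, "ax": 0, "ay": 0, "az": -0.03, "hand": -1}
    - {"x": 0, "y": 0, "z": 0, "ax": 0, "ay": 0, "az": 0, "hand": -1}

```text
time: 16.45
ee_pos: [0.5337, -0.0085, 0.0832]
tool_rot: [3.142, -0.0, 1.676]
force: [0.2, 1.6, -1.1]
opening: 0.0493
```

Run:
```python
from meas import *
s=save('scene','scene9')
st=get_state();print(st['ee_pos'].round(4),st['torque'].round(2),st['tool_rot'].round(3))
cv2.imwrite('pics/c13.png',cv2.resize(s['frame'][150:240,190:280],None,fx=6,fy=6,interpolation=2))
```

```text
[ 0.5337 -0.0085  0.0832] [ 0.13 -0.19  0.04] [ 3.142 -0.     1.676]
```

View pics/c13.png

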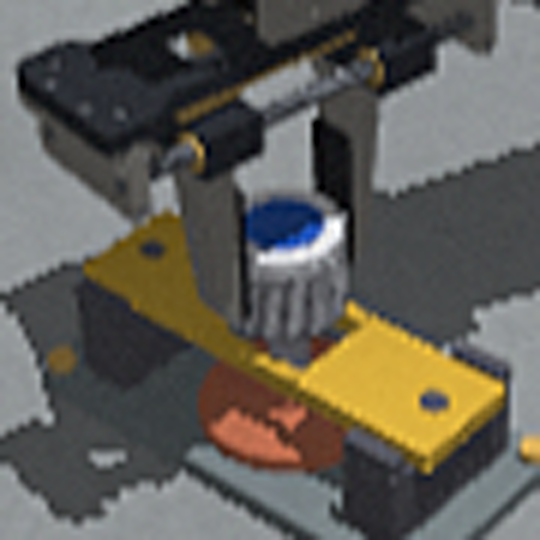

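The collar is upright on the spigot, and it has dropped another 1.5 mm with the force gone. I continue down.

Request:
carry_out:
  steps:
    - {"x": 0, "y": 0, "z": -0.001, "ax": 0, "ay": 0, "az": -0.02, "hand": -1}
    - {"x": 0, "y": 0, "z": -0.001, "ax": 0, "ay": 0, "az": -0.02, "hand": -1}
    - {"x": 0, "y": 0, "z": 0, "ax": 0, "ay": 0, "az": 0, "hand": -1}

```text
time: 16.8
ee_pos: [0.5334, -0.0086, 0.0812]
tool_rot: [-3.141, 0.0, 1.635]
force: [0.0, 0.8, -2.4]
opening: 0.0492
```

Run:
```python
from h import *
st=get_state();print(st['ee_pos'].round(4),st['torque'].round(2),st['tool_rot'].round(3))
```

```text
[ 0.5334 -0.0086  0.0812] [ 0.01 -0.1   0.01] [-3.141  0.     1.635]
```

Request:
carry_out:
  steps:
    - {"x": 0, "y": 0, "z": -0.002, "ax": 0, "ay": 0, "az": 0, "hand": -1}
    - {"x": 0, "y": 0, "z": -0.002, "ax": 0, "ay": 0, "az": 0, "hand": -1}
    - {"x": 0, "y": 0, "z": 0, "ax": 0, "ay": 0, "az": 0, "hand": -1}

```text
time: 17.1
ee_pos: [0.5337, -0.0086, 0.0778]
tool_rot: [-3.142, 0.0, 1.636]
force: [-1.1, -0.8, 3.8]
opening: 0.0492
```

Request:
carry_out:
  steps:
    - {"x": 0, "y": 0, "z": -0.002, "ax": 0, "ay": 0, "az": 0, "hand": -1}
    - {"x": 0, "y": 0, "z": -0.001, "ax": 0, "ay": 0, "az": 0, "hand": -1}
    - {"x": 0, "y": 0, "z": 0, "ax": 0, "ay": 0, "az": 0, "hand": -1}

```text
time: 17.4
ee_pos: [0.534, -0.0086, 0.0749]
tool_rot: [3.141, 0.0, 1.636]
force: [-2.3, -0.5, 5.2]
opening: 0.0497
```

The force rises as the spring should. I push on to home.

Request:
carry_out:
  steps:
    - {"x": 0, "y": 0, "z": -0.002, "ax": 0, "ay": 0, "az": 0, "hand": -1}
    - {"x": 0, "y": 0, "z": 0, "ax": 0, "ay": 0, "az": 0, "hand": -1}

```text
time: 17.6
ee_pos: [0.534, -0.0086, 0.073]
tool_rot: [3.141, 0.0, 1.636]
force: [-3.7, 0.3, 5.7]
opening: 0.0492
```

Request:
carry_out:
  steps:
    - {"x": 0, "y": 0, "z": -0.001, "ax": 0, "ay": 0, "az": 0, "hand": -1}
    - {"x": 0, "y": 0, "z": 0, "ax": 0, "ay": 0, "az": 0, "hand": -1}

```text
time: 17.8
ee_pos: [0.534, -0.0086, 0.0722]
tool_rot: [3.141, 0.0, 1.636]
force: [-3.3, 0.9, 7.6]
opening: 0.0494
```

Request:
carry_out:
  steps:
    - {"x": 0, "y": 0, "z": -0.001, "ax": 0, "ay": 0, "az": 0, "hand": -1}
    - {"x": 0, "y": 0, "z": 0, "ax": 0, "ay": 0, "az": 0, "hand": -1}

```text
time: 18.0
ee_pos: [0.5341, -0.0086, 0.072]
tool_rot: [3.141, 0.0, 1.636]
force: [-6.4, 1.1, 12.9]
opening: 0.0496
```

Request:
carry_out:
  steps:
    - {"x": 0, "y": 0, "z": -0.001, "ax": 0, "ay": 0, "az": 0, "hand": -1}
    - {"x": 0, "y": 0, "z": -0.001, "ax": 0, "ay": 0, "az": 0, "hand": -1}
    - {"x": 0, "y": 0, "z": 0, "ax": 0, "ay": 0, "az": 0, "hand": -1}
    - {"x": 0, "y": 0, "z": 0, "ax": 0, "ay": 0, "az": 0, "hand": -1}

```text
time: 18.4
ee_pos: [0.5342, -0.0087, 0.072]
tool_rot: [-3.141, 0.0, 1.636]
force: [-12.1, 0.6, 27.3]
opening: 0.0494
```

Run:
```python
from meas import *
s=save('scene','scene10');t=save('top','top10')
st=get_state();print(st['ee_pos'].round(4),st['force'].round(1),st['torque'].round(2),st['tool_rot'].round(3),st['opening'])
cv2.imwrite('pics/c14.png',cv2.resize(s['frame'][155:230,205:290],None,fx=8,fy=8,interpolation=2))
```

```text
[ 0.5341 -0.0086  0.072 ] [-12.9   1.6  26.9] [ 0.36  2.22 -0.04] [-3.141  0.     1.636] 0.049626246174843104
```

View pics/c14.png

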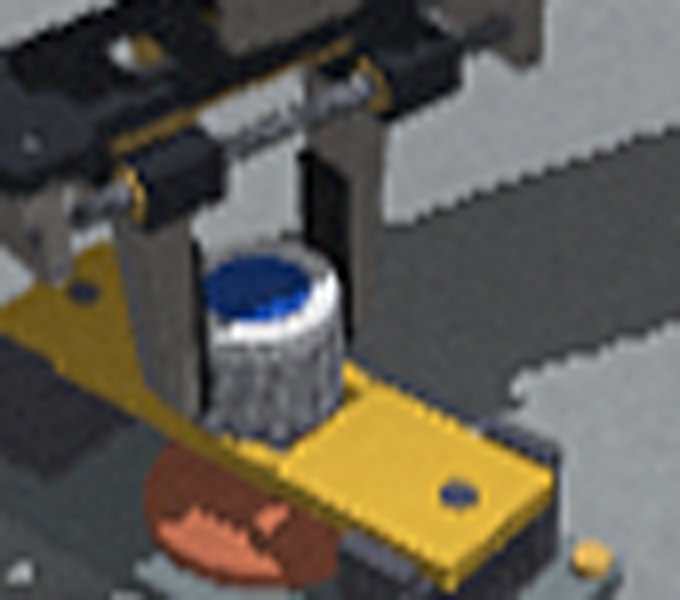

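View pics/top10.png

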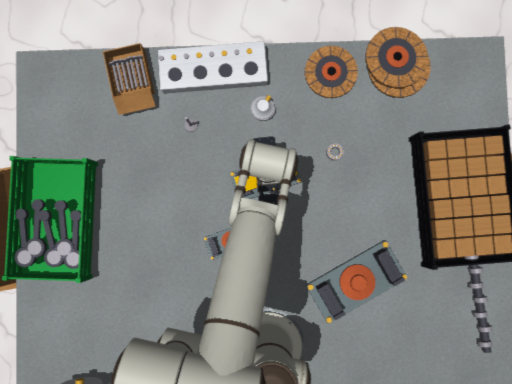

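The collar sits flush on the bar and the bar is flat. The last 2 mm of command moved nothing (TCP stayed at 72.0 mm while the force rose from 13 to 27 N), so it is on the hard stop. I ease off 1 mm to a moderate hold and check the disc's height in the image.

Request:
carry_out:
  steps:
    - {"x": 0, "y": 0, "z": 0.001, "ax": 0, "ay": 0, "az": 0, "hand": -1}
    - {"x": 0, "y": 0, "z": 0, "ax": 0, "ay": 0, "az": 0, "hand": -1}
    - {"x": 0, "y": 0, "z": 0, "ax": 0, "ay": 0, "az": 0, "hand": -1}
    - {"x": 0, "y": 0, "z": 0, "ax": 0, "ay": 0, "az": 0, "hand": -1}
    - {"x": 0, "y": 0, "z": 0, "ax": 0, "ay": 0, "az": 0, "hand": -1}

```text
time: 19.0
ee_pos: [0.5341, -0.0087, 0.072]
tool_rot: [3.141, 0.0, 1.636]
force: [-9.7, 1.0, 19.6]
opening: 0.0498
```

Run:
```python
from meas import *
s=save('scene','scene11')
st=get_state();print(st['ee_pos'].round(4),st['force'].round(1),st['opening'])
for c,a,m in blobs(s,'blue',(220,170,255,205),5):
    cs,_=cv2.findContours(m,cv2.RETR_EXTERNAL,cv2.CHAIN_APPROX_NONE);print(c,a,up2px(cv2.fitEllipse(max(cs,key=cv2.contourArea))[0]))
for z in(.096,.1,.108,.116): print(z,proj(s,[.5339,-.0087,z]))
# bar corners flatness: top plane z=.06
o=np.array([.5339,-.0087]);y=np.array([np.cos(1.856),np.sin(1.856)]);x=np.array([y[1],-y[0]])
print([np.round((np.array(proj(s,[*(o+a*.026*x+.095*y),.06]))+.5-[205,155])*8) for a in(-1,1)])
```

```text
[ 0.5341 -0.0086  0.072 ] [-9.1  0.7 19.5] 0.04932615501276068
[236.52132297 190.66518196] 82.4375 [236.51068115 190.66062927]
0.096 (np.float64(236.60416842017412), np.float64(191.97088299544214))
0.1 (np.float64(236.53736674512604), np.float64(190.68074399384685))
0.108 (np.float64(236.40261060467728), np.float64(188.07820218075196))
0.116 (np.float64(236.26629517854394), np.float64(185.44554592404717))
[array([555., 474.]), array([447., 568.])]
```

The blue disc's centre is at (236.51, 190.66) px. The predicted position for a top height of 100 mm (home) is (236.54, 190.68). The bar's corners also match a top plane at 60 mm. I hand in.

```bash
python3 -c "
from cell import sign_off; print(sign_off())"
```

```text
the job is handed in; nothing more can be done
None
```

The job is done and handed in at about 19 s of the 67 s allowed. The yellow bar lies flat across the saddles of the mid-size fixture, released, with the spigot up through its slot. The collar went over the spigot and its keyway found the pin after about 0.8 rad of turning. I then pushed it home, and the fingers are still holding it there.

**Last checks:**
- **Hard stop:** the tool height stayed at 72.0 mm while I pressed 2 mm further and the force rose from 13 to 27 N. I eased off to a steady hold of about 19.5 N.
- **Collar height:** its blue disc is within 0.1 px of where a top height of 100 mm (home) should appear.
- **Bar:** its visible near-end corners match a bar top 60 mm above the bench.
- **Bystanders:** nothing I did came near them. I did not measure them again beyond a look at the last top view.

**Off-nominal readings:**
- About 9 N of sideways force remains at the wrist while pressing.
- The grip opening read 49.5 mm on the 51 mm collar.

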